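Free the caught draw latch and press the stock case's lid home

ROBOT

A 7-joint arm with a two-finger parallel gripper is mounted at the origin on the work surface. World frame = base frame: x ahead of the robot, y to its left, z up, the work surface at z = 0. Lengths are in m, angles in rad, forces in N, time in s.
With the tool pointing down it reaches from about 0.425 to 0.8 m from the base axis. Payload 8.3 kg.
Tool frame: the origin (TCP) lies midway between the tips of the shut fingers; the grasp point (between the pads) lies 19 mm behind it; z points along the fingers, y is the direction in which the jaws open and shut (so a half turn about z gives the same grasp; the last joint's range is limited). The gripper opens to 85 mm and grips with 20 to 120 N. Pads are 22 mm wide; open, the fingers measure 114 mm over their backs; the gripper's body (76 mm by 85 mm) begins 54 mm behind the grasp point. The pads swing forward as they close: fully open they stand 13 mm farther back than shut.
Start: joints at [-1.36, 0.383, 0.016, 1.37, -0.006, 1.388, -0.046], TCP at [0.169, 0.602, 0.2] pointing down, gripper open.
Joint ranges: [-2.95, 2.95], [-0.25, 2.06], [-1.52, 1.56], [0.18, 2.33], [-1.44, 4.58], [0.02, 2.06], [-3.01, 3.01]. Speed limits (rad/s): [2.39, 2.39, 3.01, 3.01, 3.14, 3.14, 3.14].

INTERFACE

Orientations are given as [roll, pitch, yaw] about the fixed x, y, z axes, in that order (R = Rz(yaw) Ry(pitch) Rx(roll)).
In Python, from cell import r gives the robot as it stands. The module is installed in compiled form; this text tells all that it offers.
- The arm moves only by the tool send_rows, never from a script. Its argument "increments" is one flat list of numbers, 4 for each row, row after row: the shift along the world's x, y, z in cm, then the turn about the world's z in rad. A call has 1 to 8 rows; each row is the pose to reach, as a shift and turn from the pose measured when the call began; what a row does not reach only later rows make up. A row lasts 1/12 s, in which the tool goes at most 41.7 mm and 7.16 degrees, less where a joint would pass 70% of its speed; a pose out of reach is approached as far as the arm can. A call with a gripper value outside its range is refused whole. "hand" is the finger opening in cm, from 0 to 8.54, set as the call begins (left out, the last holds). The fingers move at their own pace and stop on an object; "force" is the grip in N (left out, the last holds). Time passes only in rows, so rows that repeat a pose let the fingers close. It gives the time, the measured TCP pose, the force and the opening at its end, in the units of the state.
- r.get_obs(): the state, without advancing time (a new reading comes with each control period).
- r.read_camera(name): name is "scene" or "top" or "wrist"; returns a dict with "img" (400x640x3 uint8, red, green, blue), "fx", "fy", "cx", "cy" (pixels), "rvec" (rotation vector, rad) and "tvec" (3), from world to camera coordinates, as OpenCV has them; the wrist camera has in their place "mount" (4x4, takes a point from camera to tool coordinates, whose origin is the TCP and whose axes are the flange's). Camera axes: x right, y down, z forward; pixel columns grow to the right and rows downward; lengths in m; the calibration is good to about 2 mm. A picture is of the moment at which its call begins: read the wrist's pose just before it. There is no depth.
- r.close_job(): hands the job in, once; it reports no verdict.
The state is a dict: "t": time; "joint_pos": joint angles; "joint_vel": joint speeds; "effort": joint torques, N m; "position": TCP position; "tool_rot": TCP orientation; "force": force on the tool from outside, world axes, zero at the start; "wrist_torque": the same for the moment, N m; "width": opening from 0.0 (shut) to 1.0 (fully open).
Only numpy, scipy, OpenCV 4.12 (cv2) and the standard library are available. Lean on these libraries where they do the work, as an engineer would, in place of code of your own. Each camera call takes 0.05 s, during which the arm holds its last target.

TASK

The grey stock case on the counter was latched in a hurry: its hook is caught under the rim of the blue lid and props it open. Lift the red-ended latch lever up past centre, until it stays standing and the hook has dropped free in front, and then press the lid down until it is fully home. Leave the latch open, and leave the tin, bottle, hammer and carton as they stand.

Things in the scene. Friction and masses are not known exactly. Their poses are not given: they have to be found in the camera images.
- case: grey stock case, fixed to the counter, 170 mm (x) by 240 mm (y) by 100 mm high without lid. Origin: centre of its underside, on the counter; its x axis points level from its front (latch side, towards the robot) to its back (lid hinge), y along its width to the left seen from the robot, z up. It stands turned by up to 35 degrees either way.
- lever (a joint): angle of the latch lever (rad) on a level axis along the case's y. 0 = closed: it slopes from its pivot towards the robot, 25 degrees up. It grows as its end is lifted up and over towards the case; 1.31 = open stop, 10 degrees past upright. A spring pulls it shut at first: let go below 0.6 it falls shut, past 1.0 it swings open by itself and stays. At the bar it takes 2 N upwards or 4 N level.
- lever_pivot (a point): pivot of the lever, in front of the case: at (-120, 0, 75) mm in the case's frame
- lever_bar (a point): middle of the red crossbar at the lever's end, 120 mm from the pivot: a round bar 14 mm thick and 52 mm long, along the case's y. Closed, it is at (-229, 0, 126) mm in the case's frame and free underneath down to the counter. The lever itself is a steel strip 20 mm wide, 8 mm thick, in the middle.
- hook_nose (a point): upper inner edge of the latch's dark steel hook (40 mm wide), carried by the lever on two thin rods. Closed, it lies under the lid's front lip at (-97, 0, 124) mm in the case's frame and stops the lid from going down; lifting the lever draws it out, and with the lever fully open it hangs in front of the case at (-204, 0, 104) mm.
- lid (a joint): angle of the lid (rad) on its hinge at the case's back upper edge. 0 = fully home; grows as the front rises. Starts near 0.17, front edge 30 mm up; a stiff hinge holds it where left, and pressing it down at the front takes about 4 N. Light blue plate 177 (x) by 250 (y) by 12 mm, top at 112 mm when home; a 50 mm wide steel lip at front centre and a black handle 40 mm high, 110 mm long in mid-lid.
- lid_left (a point): good place to press: on the lid's top near its front left corner, at (-45, 90, 112) mm in the case's frame when home
- lid_right (a point): the same near the front right corner, at (-45, -90, 112) mm when home
- tin: bystander: red tin, 72 mm across, 100 mm high, upright; origin at the centre of its underside. It stands in front of the case on one side of the lever
- bottle: bystander: green bottle with white cap, 62 mm across, 200 mm high, upright; origin at the centre of its underside. It stands in front of the case on the other side of the lever
- hammer: bystander: hammer about 200 mm long lying beside the case, on the other side; origin at the middle of its underside
- carton: bystander: tall cardboard carton 70 by 70 mm, 230 mm high, standing close beside the case, on one side; origin at the centre of its underside

How it is judged:
By the outcome, as a careful person would: the job done as asked, in the order asked, and still so for the second after the job is handed in, with the robot touching nothing.
It also fails if it takes over 43 s, if anything falls off the work surface, if the arm or the gripper's body presses on something with over 40 N, if the wrist force passes 120 N, or if a joint passes its speed limit or range.

## Working session

There is one attempt and no reset: what is moved stays moved. The work goes in short steps, Python scripts to look and compute and a tool call to move; the robot and the scene stay as the last step left them, time stands still between calls to the robot, and variables do not carry over. Pictures are saved under pics/ and viewed, and the job is handed in when it is done.

Besides the shell and the picture viewer there is one more tool, called as name(argument=value, ...), one argument or row to a line, values as JSON. send_rows: Moves the arm, as the interface text tells. Its arguments: {"type":"object","properties":{"increments":{"type":"array"},"hand":{"type":"number"},"force":{"type":"number"}},"required":["increments"]}

```bash
mkdir -p pics; python3 - <<'E'
from cell import r
import cv2,numpy as np
o=r.get_obs();print(o['t'],o['position'],o['tool_rot'],o['width'])
for n in("scene","top"):
    c=r.read_camera(n);cv2.imwrite(f"pics/{n}0.png",c["img"][:,:,::-1])
    R=cv2.Rodrigues(np.array(c["rvec"]))[0];print(n,c["fx"],c["cx"],c["cy"],-R.T@np.array(c["tvec"]).ravel(),R[2])
E
```

```text
0.0 [0.16881762 0.60119192 0.19936089] [-3.13964392e+00 -4.59365950e-06  2.86781003e+00] 1.0027403199271308
scene 409.42286048327327 324.35683756104135 198.57092230535835 [1.26330727 0.31486865 0.58987231] [-0.75122185 -0.30961089 -0.58292952]
top 461.53161144797434 306.73032740784856 196.77552212518532 [0.48053179 0.05708079 1.27169075] [ 0.0977615   0.02042653 -0.99500022]
```

View pics/scene0.png

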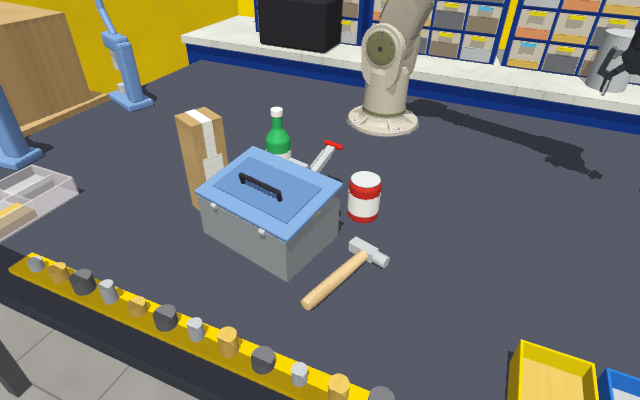

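View pics/top0.png

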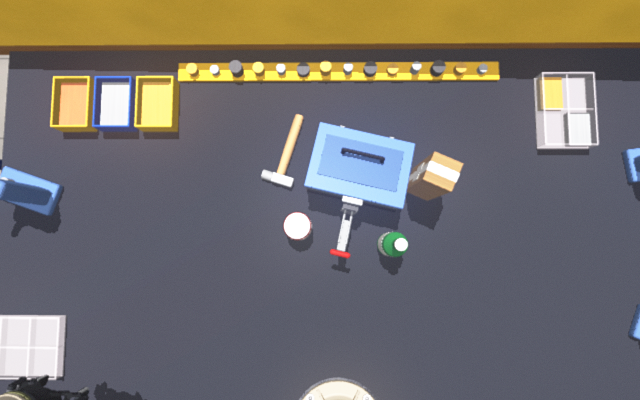

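The top view shows the case centred near (360,165) with its lid handle. The lever's red bar is at (340,253), the tin at (297,226), the bottle at (395,245), the hammer on the left and the carton on the right. I'll measure these next.

```bash
cat > h.py <<'E'
import cv2,numpy as np
class C:
    def __init__(s,c):
        s.img=c["img"];s.K=np.array([[c["fx"],0,c["cx"]],[0,c["fy"],c["cy"]],[0,0,1.]])
        s.rv=np.array(c["rvec"],float).ravel();s.t=np.array(c["tvec"],float).ravel();s.R=cv2.Rodrigues(s.rv)[0]
        s.P=s.K@np.c_[s.R,s.t];s.o=-s.R.T@s.t
    def plane(s,uv,z):
        d=s.R.T@np.linalg.inv(s.K)@np.array([*uv,1.]);return s.o+d*(z-s.o[2])/d[2]
    def proj(s,X):
        p=s.P@np.r_[X,1];return p[:2]/p[2]
def tri(a,ua,b,ub):
    X=cv2.triangulatePoints(a.P,b.P,np.array(ua,float).reshape(2,1),np.array(ub,float).reshape(2,1)).ravel();return X[:3]/X[3]
E
python3 - <<'E'
from cell import r
from h import *
s=C(r.read_camera("scene"));t=C(r.read_camera("top"))
bar={};lid={}
for n,c,roi in(("s",s,(170,100,400,300)),("t",t,(230,80,480,290))):
    hsv=cv2.cvtColor(c.img,cv2.COLOR_RGB2HSV)
    m=((hsv[...,0]<6)|(hsv[...,0]>174))&(hsv[...,1]>170)&(hsv[...,2]>90)
    m=m.astype(np.uint8);
    z=np.zeros_like(m);z[roi[1]:roi[3],roi[0]:roi[2]]=1
    k,l,st,ce=cv2.connectedComponentsWithStats(m*z)
    for i in range(1,k):
        if st[i,4]>8: print(n,"red",st[i],ce[i].round(1))
    b=((hsv[...,0]>100)&(hsv[...,0]<118)&(hsv[...,1]>90)&(hsv[...,2]>110)).astype(np.uint8)*z
    cs,_=cv2.findContours(b,cv2.RETR_EXTERNAL,cv2.CHAIN_APPROX_NONE);q=max(cs,key=cv2.contourArea)
    hq=cv2.convexHull(q)
    for e in (3,5,8):
        print(n,"lid",e,cv2.approxPolyDP(hq,e,True).reshape(-1,2).tolist())
    g=((hsv[...,0]>50)&(hsv[...,0]<85)&(hsv[...,1]>120)).astype(np.uint8)*z
    print(n,"green",np.argwhere(g)[:,::-1].mean(0), g.sum())
    cv2.imwrite(f"pics/z{n}.png",cv2.resize(c.img[roi[1]:roi[3],roi[0]:roi[2],::-1],None,fx=2.8,fy=2.8,interpolation=cv2.INTER_CUBIC))
E
```

```text
s red [324 140  19  10  88] [333.2 144.3]
s red [350 181  31  19 333] [364.3 191.5]
s red [348 212  29  11 130] [361.8 218.6]
s lid 3 [[195, 190], [251, 146], [342, 183], [287, 242]]
s lid 5 [[195, 190], [251, 146], [342, 183], [287, 242]]
s lid 8 [[195, 190], [251, 146], [342, 183], [287, 242]]
s green [277.41846154 138.02615385] 650
t red [330 250  20   8  55] [339.8 253.5]
t lid 3 [[326, 135], [403, 151], [396, 191], [328, 176], [321, 164]]
t lid 5 [[326, 135], [403, 151], [396, 191], [328, 176], [321, 164]]
t lid 8 [[326, 135], [403, 151], [396, 191], [328, 176]]
t green [391.62105263 243.62105263] 285
```

View pics/zt.png

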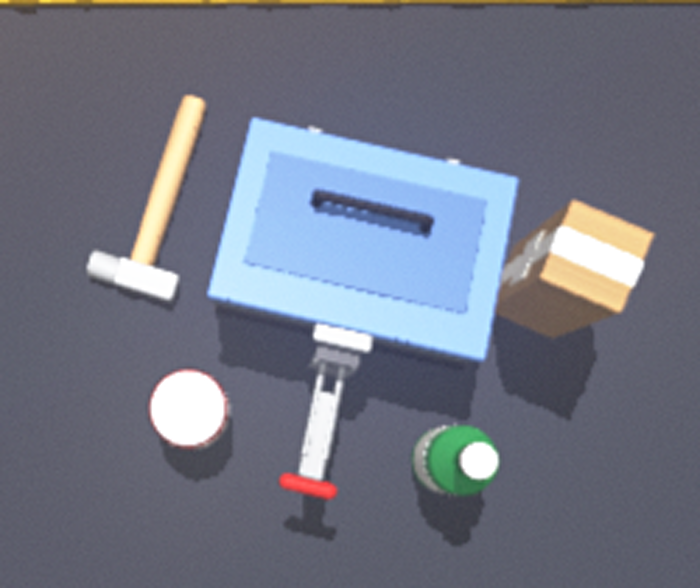

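View pics/zs.png

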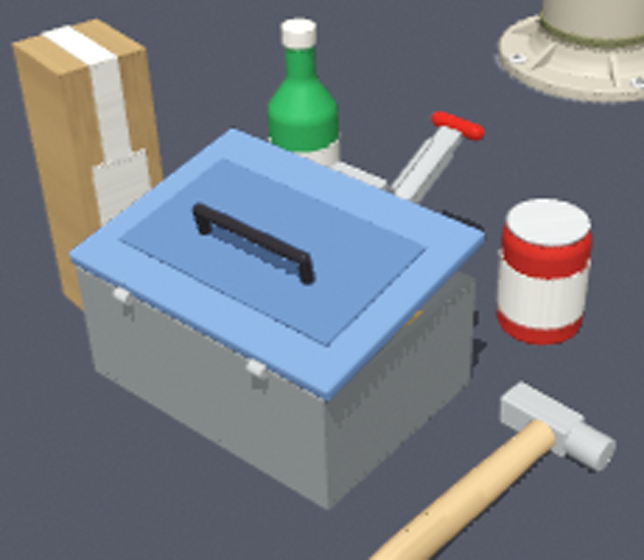

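The zoom gives lid corners (zoomed px): back-left (253,118), back-right (518,178), front-right (486,360), front-left (209,297). The scene zoom shows the same corners at (325,391), (71,255), (232,128) and (484,237).

```bash
python3 - <<'E'
from cell import r
from h import *
s=C(r.read_camera("scene"));t=C(r.read_camera("top"))
T=lambda u,v:(230+u/2.8-.3,80+v/2.8-.3); S=lambda u,v:(170+u/2.8-.3,100+v/2.8-.3)
P={}
for n,a,b in(("BL",(253,118),(325,391)),("BR",(518,178),(71,255)),("FR",(486,360),(232,128)),("FL",(209,297),(484,237)),("barL",(282,481),(482,132)),("barR",(335,492),(434,118))):
    P[n]=tri(t,T(*a),s,S(*b));print(n,P[n].round(4), (t.proj(P[n])-T(*a)).round(1),(s.proj(P[n])-S(*b)).round(1))
print("bar",tri(t,(339.8,253.5),s,(333.2,144.3)))
yv=(P["BL"]-P["BR"])+(P["FL"]-P["FR"]);yaw=np.arctan2(-yv[0],yv[1]);print("yaw",yaw)
bar=tri(t,(339.8,253.5),s,(333.2,144.3))
ex=np.array([np.cos(yaw),np.sin(yaw)]);ey=np.array([-ex[1],ex[0]])
print("origin via bar",bar[:2]+.229*ex)
bm=(P["BL"]+P["BR"])/2;fm=(P["FL"]+P["FR"])/2
print("bm,fm",bm,fm,"len",np.linalg.norm(bm-fm),"lidang",np.arcsin((fm-bm)[2]/.177))
# back edge at approx x=+85 
print("origin via back",bm[:2]-.085*ex, "fm yaw",np.arctan2(*(bm-fm)[1::-1]))
tin=t.plane(T(188,407),.1);print("tin",tin)
cap=t.plane(T(479,460),.2);print("bottle",cap)
for n,(u,v) in dict(c1=(574,203),c2=(653,233),c3=(622,309),c4=(545,280)).items(): print(n,t.plane(T(u,v),.23))
for n,p in(("tin",tin),("bottle",cap)):
    d=p[:2]-(bar[:2]+.229*ex);print(n,"case frame",d@ex,d@ey)
E
```

```text
BL [0.7879 0.0477 0.1111] [-0.  0.] [-0.1 -0. ]
BR [ 0.7316 -0.1924  0.1094] [-0.5  0.3] [-0.9 -0.2]
FR [ 0.5636 -0.1553  0.1408] [-0.3  0.2] [-0.5 -0.1]
FL [0.6192 0.087  0.1367] [-0.2  0.1] [-0.4 -0. ]
barL [0.4575 0.0225 0.1271] [-0.3  0.1] [-0.5 -0. ]
barR [ 0.4483 -0.0247  0.125 ] [-0.1  0. ] [-0.2 -0. ]
bar [ 0.45282517 -0.00095853  0.12603322]
yaw -0.22806503166397624
origin via bar [ 0.67589538 -0.05273384]
bm,fm [ 0.75972791 -0.07235497  0.11023492] [ 0.59139397 -0.03412291  0.13871786] len 0.17495509205955817 lidang 0.1616233531852698
origin via back [ 0.67692893 -0.05313705] fm yaw -0.22333169284390778
tin [0.52348706 0.10590277 0.1       ]
bottle [ 0.47721592 -0.13784947  0.2       ]
c1 [ 0.68561332 -0.21255342  0.23      ]
c2 [ 0.66098298 -0.27567733  0.23      ]
c3 [ 0.59894444 -0.24909054  0.23      ]
c4 [ 0.62241356 -0.1878007   0.23      ]
tin case frame -0.18432845568256256 0.12007036138821787
bottle case frame -0.17429073350856544 -0.12783166382976416
```

Bar and lid edge agree on the case pose: origin (0.676, -0.053), yaw -0.226. The plan has two steps:
1. Grip the ends of the bar along case y and carry it round its arc.
2. Press the lid with the fingers shut.

First I'll approach from above.

send_rows(
  increments=[2.4,-2.1,0.6,0,4.8,-4.3,1.2,0,7.2,-6.4,1.9,0,9.5,-8.5,2.5,0,11.9,-10.6,3.1,0.01,14.3,-12.8,3.8,0.02,16.7,-15,4.4,0.03,19,-17,5,0.048],
  hand=8.0,
  force=30,
)

```text
t: 0.97
position: [0.3602, 0.43, 0.2506]
tool_rot: [-3.141, 0.0, 2.916]
force: [0.1, 0.3, 0.2]
width: 0.937
```

send_rows(
  increments=[1.75,-2.9,0,0,3.5,-5.8,0,0,5.25,-8.7,0,0,7,-11.6,0,0,8.75,-14.5,0,0,10.5,-17.4,0,0,12.25,-20.2,0,0,14,-23,0,0],
)

```text
t: 1.63
position: [0.5008, 0.1984, 0.2508]
tool_rot: [3.142, 0.001, 2.916]
force: [1.0, 0.2, -0.2]
width: 0.936
```

send_rows(
  increments=[-0.6,-2.5,0,0,-1.2,-5,0,0,-1.8,-7.5,0,0,-2.4,-10,0,0,-3,-12.5,0,0,-3.6,-15,0,0,-4.2,-17.5,0,0,-4.7,-20.1,0,0],
)

```text
t: 2.3
position: [0.4532, -0.0036, 0.2509]
tool_rot: [3.141, 0.001, 2.916]
force: [0.5, 0.5, -0.5]
width: 0.939
```

```bash
python3 - <<'E'
from cell import r
import cv2
o=r.get_obs();print(o['t'],o['position'],o['tool_rot'],o['joint_pos'])
c=r.read_camera("wrist");cv2.imwrite("pics/w1.png",c["img"][:,:,::-1]);print(c["mount"],c["fx"],c["cx"],c["cy"])
E
```

```text
2.3 [ 0.45320185 -0.00364747  0.25090107] [3.14110676e+00 6.34718437e-04 2.91589491e+00] [-0.54444364 -0.03264799  0.47416015  1.74303676  0.01477803  1.42687072
  1.27249005]
[[ 1.47356778e-03 -9.48371730e-01 -3.17157518e-01  8.23134018e-02]
 [ 9.99998631e-01  1.63630833e-03 -2.46763201e-04  2.00607853e-03]
 [ 7.52990733e-04 -3.17156720e-01  9.48372842e-01 -1.73263542e-01]
 [ 0.00000000e+00  0.00000000e+00  0.00000000e+00  1.00000000e+00]] 276.04027910058755 317.3351700305879 198.9172242770291
```

View pics/w1.png

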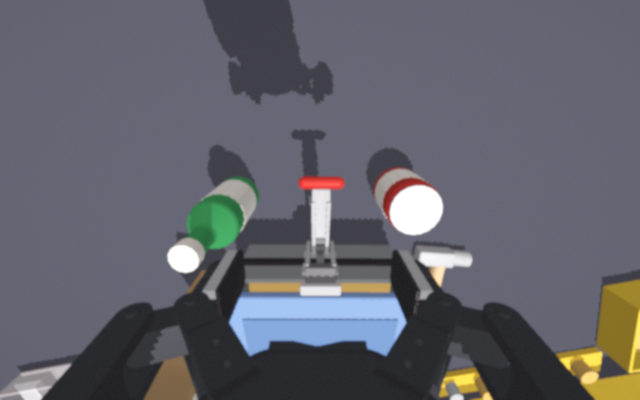

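The wrist view shows the bar level in the picture, spanning about (300–344, 183), and centred between the fingers. I'll check the offset with a ray.

```bash
python3 - <<'E'
import cv2,numpy as np
from scipy.spatial.transform import Rotation as Ro
M=np.array([[1.47356778e-03,-9.48371730e-01,-3.17157518e-01,8.23134018e-02],[9.99998631e-01,1.63630833e-03,-2.46763201e-04,2.00607853e-03],[7.52990733e-04,-3.17156720e-01,9.48372842e-01,-1.73263542e-01]])
p=np.array([.4532,-.00365,.2509]);R=Ro.from_euler('xyz',[3.1411,.000635,2.9159]).as_matrix()
for uv in((300.5,183),(344,183),(322,183)):
    d=R@M[:,:3]@np.array([(uv[0]-317.3)/276.04,(uv[1]-198.9)/276.04,1]);o=p+R@M[:,3]
    print(o+d*(.126-o[2])/d[2])
E
```

```text
[ 0.44824267 -0.01975976  0.126     ]
[0.45904692 0.02763168 0.126     ]
[0.45358282 0.0036641  0.126     ]
```

send_rows(
  increments=[0,0.5,-2,0,0,0.5,-4,0,0,0.5,-6,0,0,0.5,-8,0,0,0.5,-10,0,0,0.5,-12,0,0,0.5,-13.5,0,0,0.5,-14.6,0],
)

```text
t: 3.02
position: [0.4518, -0.0047, 0.1038]
tool_rot: [-3.14, -0.0, 2.909]
force: [0.4, -0.2, 0.3]
width: 0.937
```

send_rows(
  increments=[0,0,0,0,0,0,0,0,0,0,0,0,0,0,0,0],
  hand=4.0,
)

```text
t: 3.35
position: [0.4525, -0.0047, 0.1048]
tool_rot: [-3.141, 0.001, 2.909]
force: [0.2, -0.3, -0.2]
width: 0.473
```

```bash
python3 - <<'E'
from cell import r
import cv2
o=r.get_obs();print(o['t'],o['position'],o['tool_rot'],o['width'],o['force'])
c=r.read_camera("wrist");cv2.imwrite("pics/w2.png",c["img"][:,:,::-1])
E
```

```text
3.35 [ 0.4525468  -0.00465333  0.10481869] [-3.14112174e+00  1.44465447e-03  2.90877190e+00] 0.47262875946027233 [ 0.21342704 -0.34933296 -0.18138554]
```

View pics/w2.png

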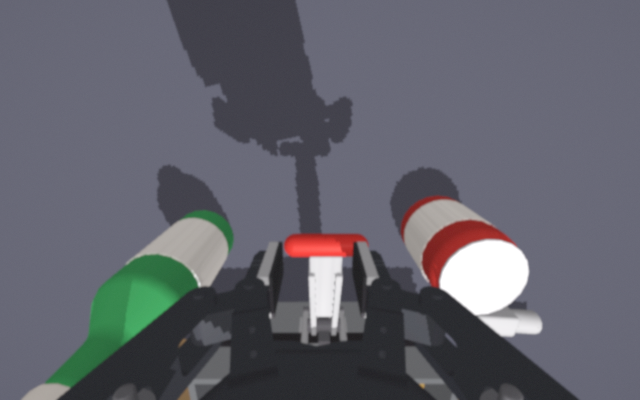

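```bash
python3 - <<'E'
from cell import r
import cv2
i=cv2.imread("pics/w2.png")[200:400,200:460];cv2.imwrite("pics/w2z.png",cv2.resize(i,None,fx=3,fy=3,interpolation=cv2.INTER_CUBIC))
for n in("scene","top"):
  c=r.read_camera(n)["img"][:,:,::-1]
  i=c[60:220,230:430] if n=="scene" else c[170:320,250:450]
  cv2.imwrite(f"pics/{n}2z.png",cv2.resize(i,None,fx=3.5,fy=3.5,interpolation=cv2.INTER_CUBIC))
E
```

```text
(no output)
```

View pics/w2z.png

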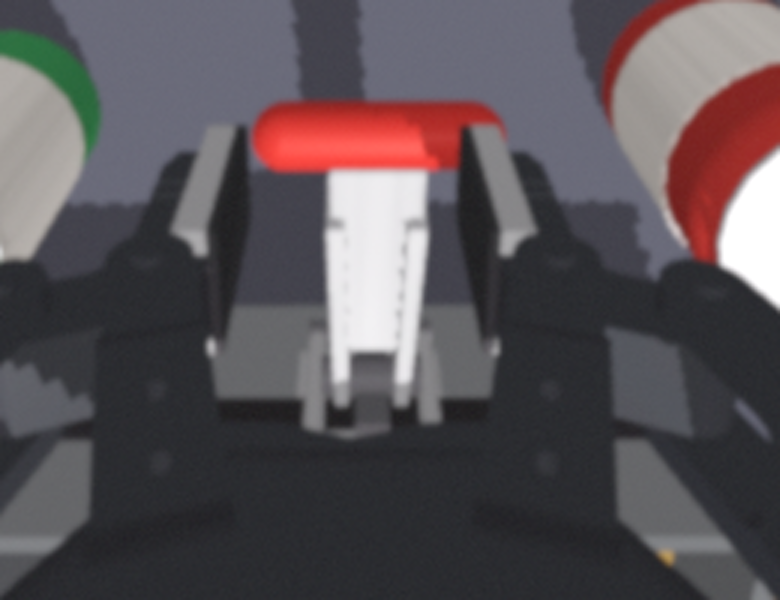

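View pics/scene2z.png

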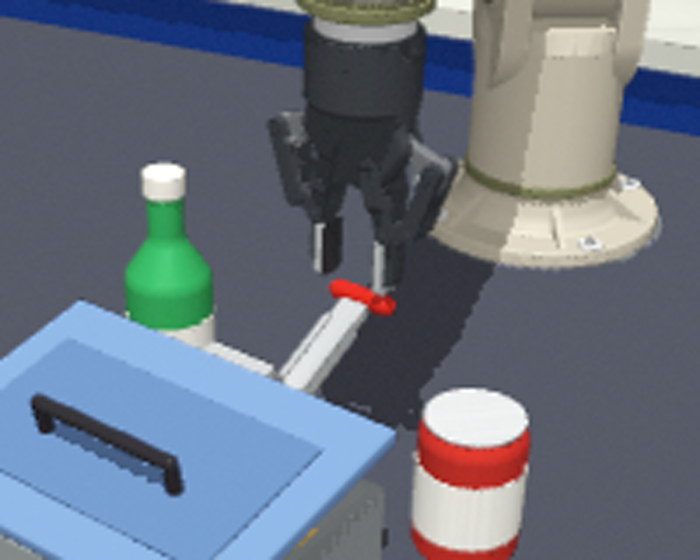

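View pics/top2z.png

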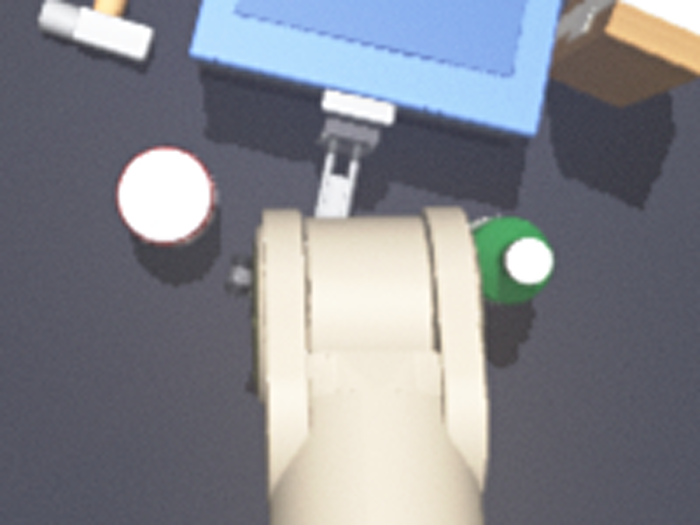

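```bash
python3 - <<'E'
from cell import r
from h import *
from scipy.spatial.transform import Rotation as Ro
s=C(r.read_camera("scene"));o=r.get_obs();p=np.array(o['position']);R=Ro.from_euler('xyz',o['tool_rot']).as_matrix()
print(o['t'],p,o['tool_rot'])
for n,q in(("tcp",p),("L",p+R@[0,.025,0]),("R",p-R@[0,.025,0]),("bar",np.array([.4528,-.001,.126]))):print(n,s.proj(q), (s.proj(q)-[230,60])*3.5)
w=r.read_camera("wrist");M=np.array(w["mount"])
for n,q in(("tcp",np.zeros(3)),("back19",np.array([0,0,-.019])),("bar",R.T@(np.array([.4528,-.001,.126])-p)),):
    c=np.linalg.inv(M)@np.r_[q,1];print(n,w["fx"]*c[0]/c[2]+w["cx"],w["fy"]*c[1]/c[2]+w["cy"])
E
```

```text
3.55 [ 0.45218629 -0.00468837  0.10438655] [-3.14090728e+00  8.43272281e-04  2.90885514e+00]
tcp [331.28932908 151.79801657] [354.51265179 321.29305799]
L [339.75405198 155.0301443 ] [384.13918193 332.60550505]
R [323.02464848 148.64227199] [325.58626968 310.24795197]
bar [332.91177468 144.2809618 ] [360.19121138 294.98336631]
tcp 314.44854616253457 232.4307413121139
back19 314.12410829141936 245.58129014991886
bar 320.11161489227334 247.2793667701706
```

The fingers closed to 40 mm without meeting anything. Both views show the tips still above the bar, about 30 mm higher than I assumed, and about 5 mm off towards -y. I'll open, then go lower and recentre.

send_rows(
  increments=[0,0.2,0.5,0,0,0.4,0.5,0,0,0.5,0.5,0.01,0,0.5,0.5,0.01],
  hand=8.0,
)

```text
t: 3.93
position: [0.4522, 0.0008, 0.1094]
tool_rot: [-3.141, 0.001, 2.92]
force: [-0.4, 0.1, -0.1]
width: 0.935
```

```bash
python3 - <<'E'
from cell import r
o=r.get_obs();print(o['t'],o['position'],o['tool_rot'],o['width'],o['force'],o['joint_pos'])
E
```

```text
3.9333 [0.45219149 0.00078877 0.10940223] [-3.14107439e+00  8.80560665e-04  2.92041200e+00] 0.934938088378328 [-0.39143155  0.0778611  -0.10886733] [-0.53051002  0.07656802  0.48287898  1.96842292 -0.03894327  1.10492144
  1.31825432]
```

send_rows(
  increments=[0,0,-1,-0.004,0,0,-2,-0.004,0,0,-3,-0.004,0,0,-3.5,-0.004],
)

```text
t: 4.27
position: [0.4509, 0.0006, 0.0722]
tool_rot: [-3.14, -0.002, 2.916]
force: [0.5, -0.2, 0.1]
width: 0.94
```

send_rows(
  increments=[0,0,0,0,0,0,0,0,0,0,0,0,0,0,0,0,0,0,0,0],
  hand=4.5,
  force=30,
)

```text
t: 4.68
position: [0.4506, 0.0009, 0.0723]
tool_rot: [-3.14, -0.002, 2.917]
force: [-2.6, 1.8, -0.3]
width: 0.577
```

```bash
python3 - <<'E'
from cell import r
import cv2
o=r.get_obs();print(o['t'],o['position'],o['tool_rot'],o['width'],o['force'])
c=r.read_camera("wrist")["img"][:,:,::-1];cv2.imwrite("pics/w3.png",c)
i=r.read_camera("scene")["img"][60:220,230:430,::-1];cv2.imwrite("pics/s3.png",cv2.resize(i,None,fx=3.5,fy=3.5,interpolation=cv2.INTER_CUBIC))
E
```

```text
4.6833 [0.45063975 0.00094254 0.07230874] [-3.14017640e+00 -2.14029854e-03  2.91662818e+00] 0.5774137744967515 [-2.5824244   1.75111369 -0.29082285]
```

View pics/w3.png

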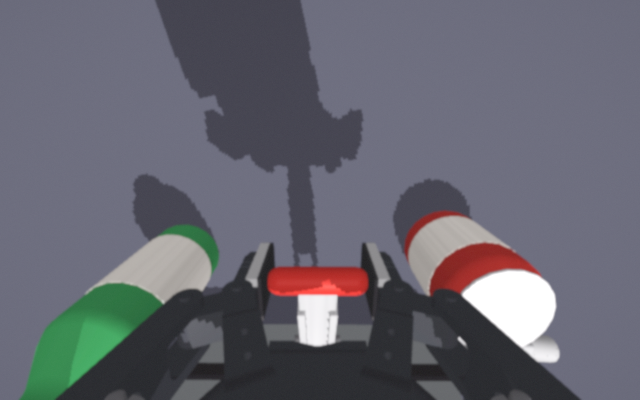

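View pics/s3.png

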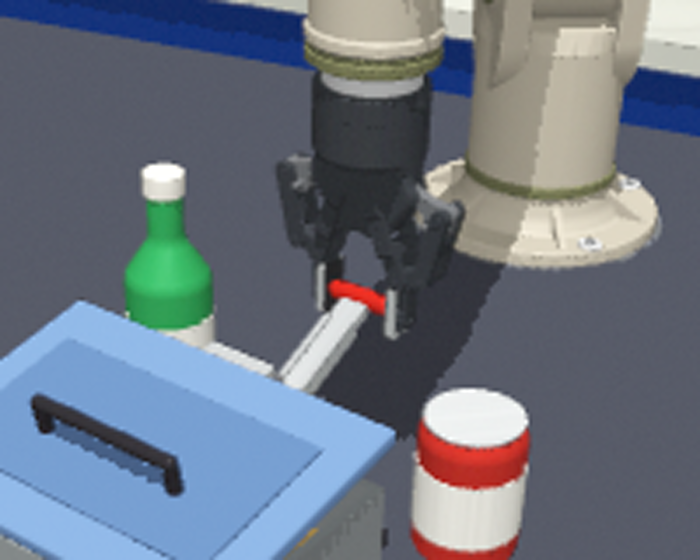

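The scene and wrist views both show the bar held by its ends between the pads, at width 0.577 ≈ 49 mm. I'll carry it along its arc.

send_rows(
  increments=[0.47,-0.11,0.93,0,1.02,-0.24,1.81,0,1.64,-0.38,2.64,0,2.33,-0.54,3.41,0,3.08,-0.71,4.12,0,3.89,-0.89,4.76,0,4.75,-1.09,5.32,0,5.65,-1.3,5.8,0],
  hand=3.5,
  force=40,
)

```text
t: 5.45
position: [0.5083, -0.0125, 0.1317]
tool_rot: [-3.14, -0.001, 2.916]
force: [0.4, 1.2, -6.0]
width: 0.571
```

```bash
python3 - <<'E'
from cell import r
import cv2
o=r.get_obs();print(o['t'],o['position'],o['tool_rot'],o['width'],o['force'])
i=r.read_camera("scene")["img"][60:220,230:430,::-1];cv2.imwrite("pics/s4.png",cv2.resize(i,None,fx=3.5,fy=3.5,interpolation=cv2.INTER_CUBIC))
E
```

```text
5.45 [ 0.50827548 -0.01252926  0.1317008 ] [-3.14033244e+00 -1.18323202e-03  2.91626751e+00] 0.5705536648401804 [ 0.35200365  1.21764055 -5.96913769]
```

View pics/s4.png

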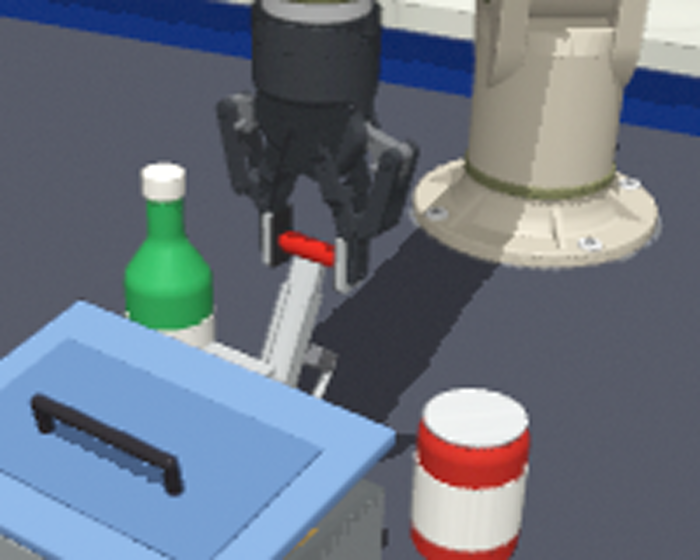

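send_rows(
  increments=[0.83,-0.17,0.27,0,1.8,-0.39,0.58,0,2.8,-0.62,0.81,0,3.81,-0.85,0.94,0,4.83,-1.09,0.99,0,5.85,-1.32,0.94,0,6.46,-1.46,0.87,0,6.46,-1.46,0.87,0],
)

```text
t: 6.17
position: [0.5767, -0.0285, 0.142]
tool_rot: [-3.14, 0.004, 2.916]
force: [-0.2, 0.2, -0.2]
width: 0.409
```

```bash
python3 - <<'E'
from cell import r
import cv2
o=r.get_obs();print(o['t'],o['position'],o['tool_rot'],o['width'],o['force'])
i=r.read_camera("scene")["img"][60:220,230:430,::-1];cv2.imwrite("pics/s5.png",cv2.resize(i,None,fx=3.5,fy=3.5,interpolation=cv2.INTER_CUBIC))
E
```

```text
6.1667 [ 0.57673014 -0.02849263  0.14198417] [-3.1396567   0.00377067  2.91580313] 0.4093266888516283 [-0.18589352  0.24734299 -0.22100281]
```

View pics/s5.png

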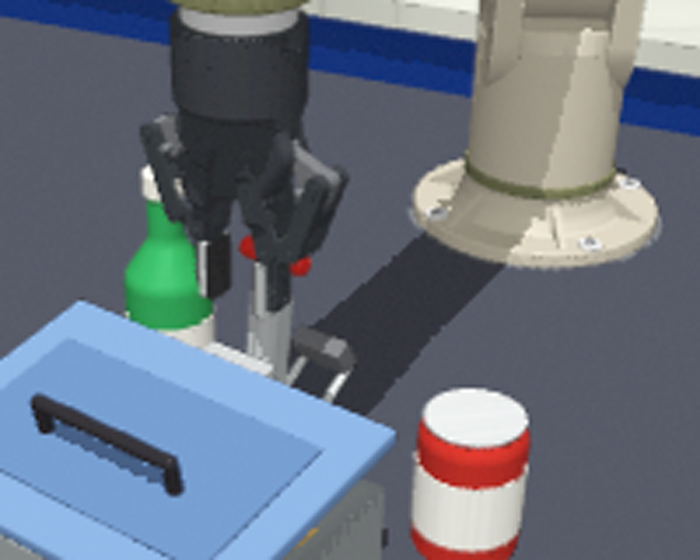

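The bar slipped out on the robot side of the fingers as they came past. I'll work out what angle the lever is at now.

```bash
cat >> h.py <<'E'
yaw=-.226;O=np.array([.676,-.053,0]);Rc=np.array([[np.cos(yaw),-np.sin(yaw),0],[np.sin(yaw),np.cos(yaw),0],[0,0,1]])
def W(x,y,z): return O+Rc@np.array([x,y,z])/1000
def bar(a): a=np.radians(a);return W(-120-120*np.cos(a),0,75+120*np.sin(a))
E
python3 - <<'E'
from cell import r
from h import *
s=C(r.read_camera("scene"))
c=r.read_camera("wrist");cv2.imwrite("pics/w5.png",c["img"][:,:,::-1])
for a in(25,60,70,75,80,85,90,95,100):print(a,bar(a).round(3),s.proj(bar(a)).round(1),((s.proj(bar(a))-[230,60])*3.5).round())
E
```

```text
25 [ 0.453 -0.002  0.126] [332.6 144.4] [359. 295.]
60 [ 0.501 -0.013  0.179] [320.8 131.3] [318. 249.]
70 [ 0.519 -0.017  0.188] [315.7 130.7] [300. 247.]
75 [ 0.529 -0.019  0.191] [312.9 130.9] [290. 248.]
80 [ 0.539 -0.021  0.193] [310.  131.6] [280. 251.]
85 [ 0.549 -0.024  0.195] [307.  132.8] [270. 255.]
90 [ 0.559 -0.026  0.195] [303.9 134.3] [259. 260.]
95 [ 0.569 -0.028  0.195] [300.8 136.3] [248. 267.]
100 [ 0.579 -0.031  0.193] [297.7 138.7] [237. 275.]
```

View pics/w5.png

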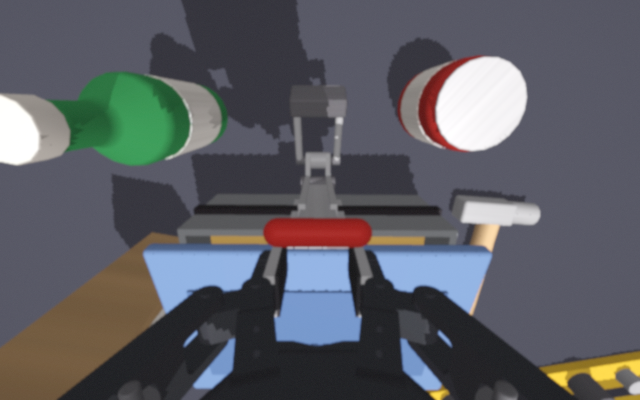

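The bar sits at about 83° (lever ≈ 1.0 rad), leaning on the robot side of the fingers, and the hook is already hanging out in front. I'll raise a little, then move forward so the lever can follow itself open.

send_rows(
  increments=[0,0,0.8,0,0,0,1.6,0,0.7,-0.2,2.2,0,1.5,-0.35,2.2,0,2.2,-0.5,2.2,0,2.9,-0.7,2.2,0],
)

```text
t: 6.82
position: [0.6047, -0.0346, 0.1638]
tool_rot: [-3.141, 0.002, 2.917]
force: [-0.4, 0.5, -0.6]
width: 0.41
```

```bash
python3 - <<'E'
from cell import r
import cv2
o=r.get_obs();print(o['t'],o['position'],o['tool_rot'],o['width'],o['force'])
c=r.read_camera("wrist");cv2.imwrite("pics/w6.png",c["img"][:,:,::-1])
i=r.read_camera("scene")["img"][60:220,230:430,::-1];cv2.imwrite("pics/s6.png",cv2.resize(i,None,fx=3.5,fy=3.5,interpolation=cv2.INTER_CUBIC))
E
```

```text
6.8167 [ 0.60472505 -0.03463931  0.16380099] [-3.14052213e+00  2.47661640e-03  2.91662506e+00] 0.40999570492002774 [-0.36123081  0.46263724 -0.64777902]
```

View pics/s6.png

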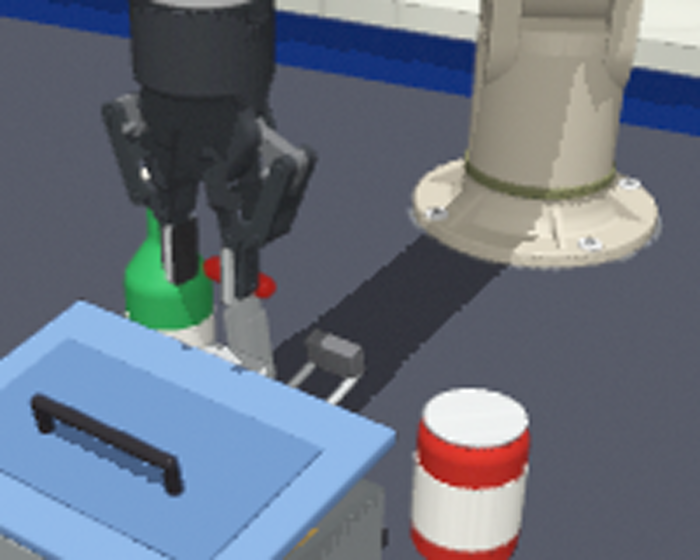

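View pics/w6.png

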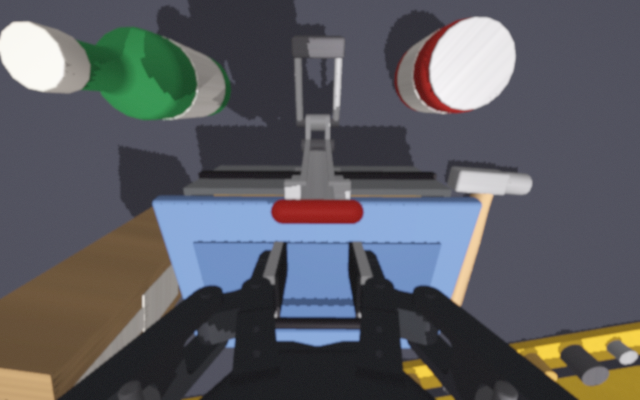

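Lever matches the 100° prediction (bar px 240,276 vs 237,275): it is at the open stop and nothing holds it. Next I'll rise, shut the fingers and go over lid_left at (0.652, 0.045).

send_rows(
  increments=[0,0,2.5,0,0,0,5,0,0,0,7.5,0,1,1.6,8.5,0,2,3.3,8.5,0,3,5,8.5,0,4,6.6,8.5,0,4.75,7.95,8.5,0],
)

```text
t: 7.58
position: [0.6524, 0.0459, 0.2474]
tool_rot: [-3.139, 0.001, 2.917]
force: [-1.1, -0.6, -0.1]
width: 0.412
```

send_rows(
  increments=[0,0,-1,0,0,0,-2,0,0,0,-3,0,0,0,-4,0,0,0,-5,0],
  hand=0,
)

```text
t: 8.0
position: [0.6517, 0.0443, 0.1959]
tool_rot: [-3.139, -0.0, 2.915]
force: [0.2, -0.5, 1.5]
width: 0.004
```

```bash
python3 - <<'E'
from cell import r
import cv2
o=r.get_obs();print(o['t'],o['position'],o['tool_rot'],o['width'],o['force'])
i=r.read_camera("scene")["img"][60:260,170:410,::-1];cv2.imwrite("pics/s7.png",cv2.resize(i,None,fx=3,fy=3,interpolation=cv2.INTER_CUBIC))
E
```

```text
8.0 [0.65170614 0.04432695 0.19592029] [-3.13874896e+00 -2.53234944e-04  2.91481700e+00] 0.0036876308140589413 [ 0.17295896 -0.53811412  1.45724437]
```

View pics/s7.png

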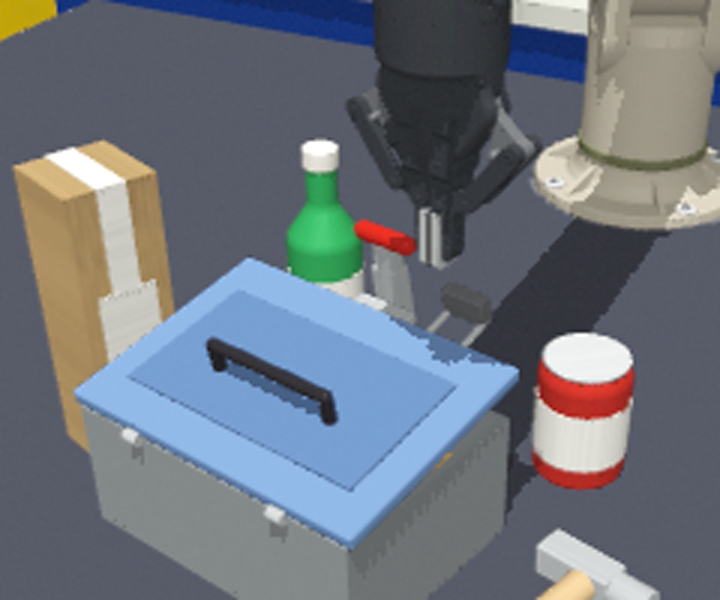

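The lever stands open by itself. Now I'll lower onto the lid.

send_rows(
  increments=[0,0,-1,0,0,0,-2,0,0,0,-3,0,0,0,-4,0,0,0,-5,0,0,0,-5.5,0],
)

```text
t: 8.55
position: [0.6502, 0.0447, 0.1368]
tool_rot: [-3.137, -0.005, 2.915]
force: [-0.3, -0.4, 0.7]
width: 0.003
```

send_rows(
  increments=[0,0,-0.5,0,0,0,-1,0,0,0,-1.5,0,0,0,-2,0],
)

```text
t: 8.88
position: [0.6504, 0.0447, 0.1166]
tool_rot: [-3.137, -0.004, 2.915]
force: [-0.5, 0.3, -0.8]
width: -0.004
```

send_rows(
  increments=[0,0,-0.4,0,0,0,-0.8,0,0,0,-1.2,0],
)

```text
t: 9.13
position: [0.6505, 0.0448, 0.1045]
tool_rot: [-3.138, -0.004, 2.915]
force: [-2.4, 0.9, 4.5]
width: 0.0
```

```bash
python3 - <<'E'
from cell import r
import cv2
o=r.get_obs();print(o['t'],o['position'],o['tool_rot'],o['width'],o['force'])
i=r.read_camera("scene")["img"][60:260,170:410,::-1];cv2.imwrite("pics/s8.png",cv2.resize(i,None,fx=3,fy=3,interpolation=cv2.INTER_CUBIC))
E
```

```text
9.1333 [0.65052244 0.04480056 0.10448228] [-3.13767831 -0.00401675  2.91526939] 0.00012224787985057445 [-2.40065352  0.87113923  4.50514855]
```

View pics/s8.png

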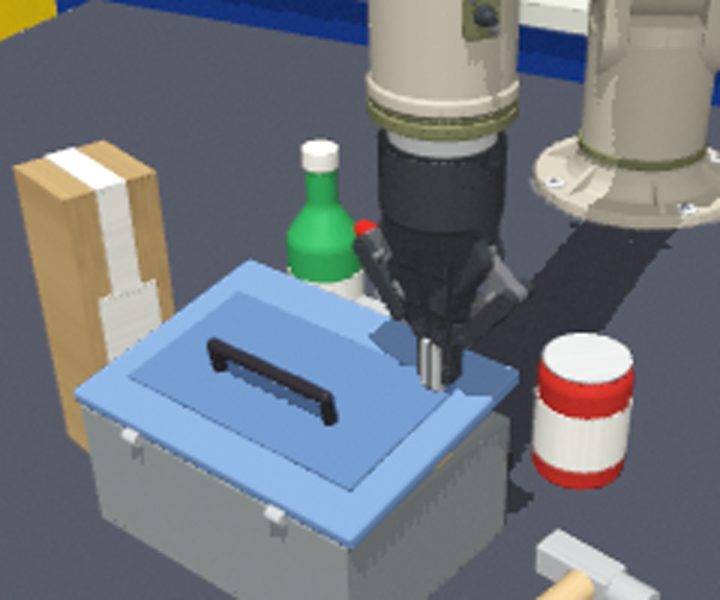

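Contact at 4.5 N. Tip height there implies an offset of about 28 mm, so the lid should be home at TCP z ≈ 0.083. I'll press on.

send_rows(
  increments=[0,0,-0.4,0,0,0,-0.8,0,0,0,-1.2,0,0,0,-1.6,0],
)

```text
t: 9.52
position: [0.6501, 0.045, 0.0877]
tool_rot: [-3.138, -0.005, 2.915]
force: [-2.6, 0.9, 3.5]
width: 0.0
```

send_rows(
  increments=[0,0,-0.3,0,0,0,-0.5,0],
)

```text
t: 9.68
position: [0.6498, 0.0451, 0.082]
tool_rot: [-3.138, -0.006, 2.916]
force: [-2.3, 1.0, 4.3]
width: 0.001
```

send_rows(
  increments=[0,0,-0.2,0,0,0,-0.3,0],
)

```text
t: 9.85
position: [0.6499, 0.0452, 0.081]
tool_rot: [-3.139, -0.005, 2.916]
force: [-12.0, 1.2, 24.0]
width: 0.0
```

```bash
python3 - <<'E'
from cell import r
import cv2
o=r.get_obs();print(o['t'],o['position'],o['tool_rot'],o['width'],o['force'])
i=r.read_camera("scene")["img"][60:260,170:410,::-1];cv2.imwrite("pics/s9.png",cv2.resize(i,None,fx=3,fy=3,interpolation=cv2.INTER_CUBIC))
E
```

```text
9.85 [0.64994332 0.04519899 0.08098714] [-3.13854835 -0.00506604  2.91554204] 0.0002704168669433134 [-11.98021967   1.22246959  23.99198752]
```

View pics/s9.png

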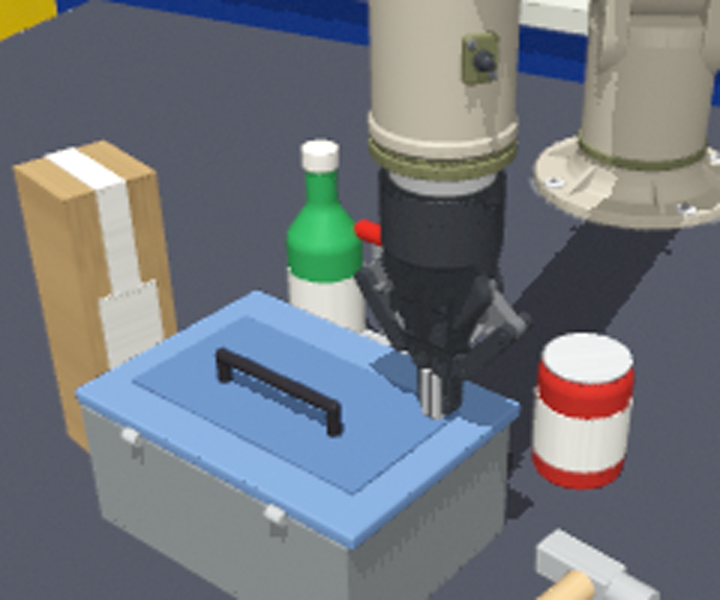

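The lid is flush with the case in the picture and the force rose sharply to 24 N, so it has reached a hard stop. I'll retreat straight up, clear to the left and verify.

send_rows(
  increments=[0,0,1,0,0,0,3,0,0,0,6,0,0,0,9,0,0,0,12,0,0,0,15,0,0,0,18,0,0,0,21,0],
)

```text
t: 10.57
position: [0.65, 0.0449, 0.2927]
tool_rot: [-3.138, -0.004, 2.915]
force: [0.9, 0.0, -0.0]
width: 0.001
```

send_rows(
  increments=[-1.5,3,0,0,-3,6,0,0,-4.5,9,0,0,-6,12,0,0,-7.5,15,0,0,-9,18,0,0,-10.5,21,0,0,-12,24,0,0],
)

```text
t: 11.23
position: [0.5295, 0.2862, 0.2928]
tool_rot: [-3.139, -0.003, 2.915]
force: [0.2, -0.6, 0.1]
width: -0.0
```

```bash
python3 - <<'E'
from cell import r
from h import *
o=r.get_obs();print(o['t'],o['position'],o['force'])
s=C(r.read_camera("scene"));t=C(r.read_camera("top"))
cv2.imwrite("pics/s10.png",cv2.resize(s.img[100:300,170:400,::-1],None,fx=2.8,fy=2.8,interpolation=cv2.INTER_CUBIC))
cv2.imwrite("pics/t10.png",cv2.resize(t.img[80:290,230:480,::-1],None,fx=2.8,fy=2.8,interpolation=cv2.INTER_CUBIC))
f=lambda p:((p-[170,100])*2.8).round(); g=lambda p:((p-[230,80])*2.8).round()
for n,q in dict(FL=W(-92,125,112),FR=W(-92,-125,112),BL=W(85,125,112),BR=W(85,-125,112),FLup=W(-90,125,142),bar100=bar(100),hook=W(-204,0,104)).items():print(n,f(s.proj(q)),g(t.proj(q)))
E
```

```text
11.2333 [0.52945666 0.2861652  0.29276848] [ 0.15321523 -0.55509631  0.09988263]
FL [486. 262.] [205. 305.]
FR [237. 155.] [477. 368.]
BL [328. 389.] [250. 118.]
BR [ 66. 250.] [518. 178.]
FLup [486. 228.] [205. 299.]
bar100 [358. 108.] [346. 336.]
hook [437. 158.] [313. 458.]
```

View pics/s10.png

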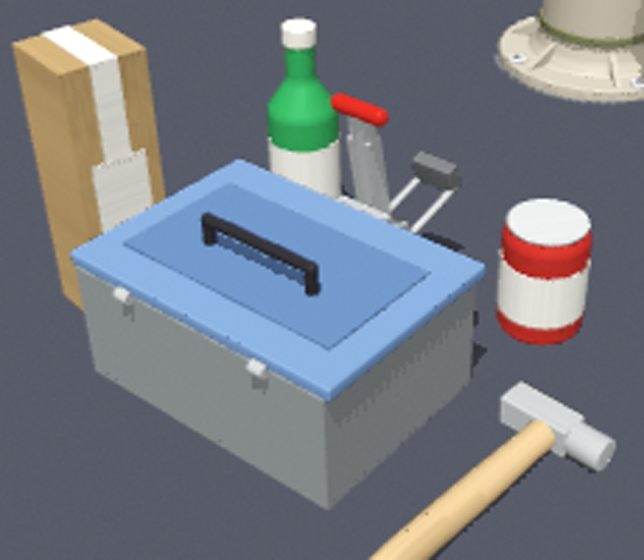

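View pics/t10.png

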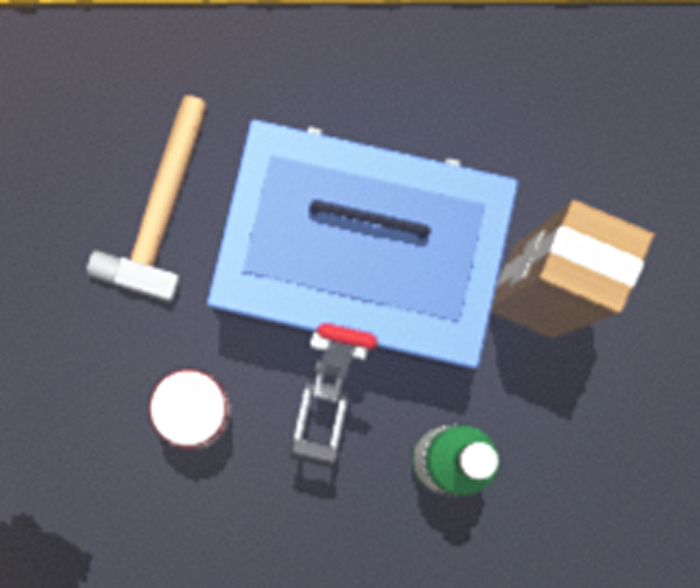

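The lid's front corners are at (484,266) and (239,160), against home predictions of (486,262) and (237,155), so it is home with no gap. The bar at (360,109) matches the open stop. The tin, bottle, hammer and carton are at their original pixels. I'll hand it in.

```bash
python3 -c "
from cell import r
print(r.close_job()); print(r.get_obs()['t'])"
```

```text
the job is handed in; nothing more can be done
None
the job is handed in; nothing more can be done
```

I lifted the latch lever to its open stop, where it stays standing with the hook hanging free in front. I then pressed the lid fully down at its front left corner. The job was handed in after about 11.3 s, with the arm well clear; no verdict was reported.

**Last checks**
- **Lid:** it met a hard stop at about 24 N. Its corners are within about 2 pixels of where they should be when home, and no gap shows.
- **Lever:** the bar is within about 1 pixel of the position predicted for the open stop.
- **Bystanders:** the tin, bottle, hammer and carton look unmoved in both camera views.

**What went wrong or disagreed**
- **First grip missed:** the first close on the bar passed above it, because the fingertips sat about 30 mm higher than the stated tool point. Pressing on the lid showed the same offset (about 28 mm). I re-gripped lower.
- **Bar slipped:** it came out of the fingers late in the lift, at about 1.0 rad. The lever rested against the fingers, then swung to its stop by itself as I moved them forward.

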